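# Show the socket board to the inspection camera

## Robot

A 6-joint arm with a two-finger parallel gripper is mounted at the origin on the work surface. World frame = base frame: x ahead of the robot, y to its left, z up, the work surface at z = 0. Lengths are in mm, angles in rad, forces in N, time in s.
With the tool pointing down it reaches from about 325 to 750 mm from the base axis. Payload 7.6 kg.
Tool frame: the origin (TCP) lies at the very end of the fingers, on their centre line; the grasp point (between the pads) lies 19 mm behind it; z points along the fingers, y is the direction in which the jaws open and shut (so a half turn about z gives the same grasp; the last joint's range is limited). The gripper opens to 85 mm and grips with 20 to 120 N. Pads are 22 mm wide; open, the fingers measure 114 mm over their backs; the gripper's body (76 mm by 85 mm) begins 54 mm behind the grasp point. The pads swing forward as they close: fully open they stand 13 mm farther back than shut.
Start: joints at [1.267, 0.052, 1.401, -0, 1.689, -0.07], TCP at [121.612, 510.741, 231.323] pointing down, gripper open.
Joint ranges: [-2.9, 2.9], [-0.91, 2.17], [0.12, 2.37], [-1.06, 4.2], [0.26, 2.73], [-2.93, 2.93]. Speed limits (rad/s): [2.57, 2.57, 3.01, 3.14, 3.14, 3.14].

## Interface

Orientations are given as a rotation vector (axis times angle).
In Python, from station import manip, cams gives the robot as it stands. The module is installed in compiled form; this text tells all that it offers.
- The arm moves only by the shell command python3 -m jog 'ROWS' [OPENING]. ROWS is JSON, a list of rows, each a list of 2 entries, a list of its own where there are three numbers: the shift along the tool's x, y, z in m, then the turn, a rotation vector about the tool's x, y, z in degrees. In form: [[[tx, ty, tz], [ax, ay, az]], ...]. A call has 1 to 10 rows; each row is the pose to reach, as a shift and turn from the pose commanded when the call began, along the tool's axes at that moment; what a row does not reach only later rows make up. A row lasts 1/8 s, in which the tool goes at most 62.5 mm and 10.7 degrees, less where a joint would pass 70% of its speed; a pose out of reach is approached as far as the arm can. A call with a gripper value outside its range is refused whole. OPENING is the opening, from 0 (shut) to 1 (fully open), set as the call begins (- or left out, the last holds). The fingers move at their own pace and stop on an object; the grip force is fixed at half the most. Time passes only in rows, so rows that repeat a pose let the fingers close. It gives the time, the measured TCP pose, the force and the opening at its end, in the units of the state.
- manip.observe(): the state, without advancing time (a new reading comes with each control period).
- cams.get_image(name): name is "scene" or "top" or "wrist"; returns a dict with "img" (400x640x3 uint8, red, green, blue), "camera_matrix" (3x3 intrinsics, pixels), "k1" (the pictures are not rectified: a ray, as slopes to the right and down, at radius r is drawn at 1 + k1 r^2 times it, then the intrinsics apply), "origin" and "orientation" of the camera in the world; the wrist camera has in their place "hand_eye" (4x4, takes a point from camera to tool coordinates, whose origin is the TCP and whose axes are the flange's). Camera axes: x right, y up, looking along -z (the intrinsics and any distortion apply to the point x, -y, -z); pixel columns grow to the right and rows downward; lengths in mm; the calibration is good to about 2 mm. A picture is of the moment at which its call begins: read the wrist's pose just before it. There is no depth.
- manip.finish_job(): hands the job in, once; it reports no verdict.
The state is a dict: "clock": time; "joint_positions": joint angles; "qd": joint speeds; "joint_torque": joint torques, N m; "position": TCP position; "orientation": TCP orientation; "ft_force": force on the tool from outside, world axes, zero at the start; "torque": the same for the moment, N m; "gripper_width": opening from 0.0 (shut) to 1.0 (fully open).
Only numpy, scipy, OpenCV 4.12 (cv2) and the standard library are available. Lean on these libraries where they do the work, as an engineer would, in place of code of your own. Each camera call takes 0.05 s, during which the arm holds its last target.

## Task

Three framed circuit boards stand in card stands on the repair bench. Take the one with the single square chip socket, lift it out of its stand and hold it up in the air to the inspection camera: component side square to the lens, tab edge uppermost, the middle of the frame straight in front of the lens and 120 mm from it. Finish while still holding it there, quite still; do not touch the camera, and leave the other two boards in their stands.

Things in the scene. Friction and masses are not known exactly. Their poses are not given: they have to be found in the camera images.
- socket_board_center (a point): Centre of the frame (without tab) of the board to show, which alone carries one square chip socket (black, steel middle), 34 by 34 mm, standing 9 mm proud of the frame on its component side. Point: half-way through the thickness, 38 mm above the frame's underside, 38 mm below the foot of the tab. z up to the tab, x out of the component side, y along the width. At the start upright in its stand, components away from the robot.
- socket_board: The same board, axes as above, origin at the centre of its underside. Aluminium frame 90 mm wide (y), 76 mm high (z), 10 mm thick (x) round a green circuit board; on the middle of its top edge a grip tab 30 mm wide, 26 mm high, 10 mm thick (tab from 76 to 102 mm above the underside). The socket reaches from 21 to 55 mm above the underside. About 0.2 kg.
- strip_board_center (a point): To be left alone. Aluminium frame and tab exactly like the socket board's, but carrying two long upright black connector strips. Point and axes as for the socket board's centre.
- caps_board_center (a point): To be left alone. Aluminium frame and tab exactly like the socket board's, but carrying three round silvery capacitors. Point and axes as for the socket board's centre.
- stand_a: Grey plastic card stand of the socket board, fixed to the bench, 70 mm (x) by 110 mm (y), 24 mm high. The frame's lower edge stands in its slot: 94 mm long, 11.6 mm wide, 16 mm deep, floor 8 mm above the bench. Origin: centre of the underside. The three stands look alike and change places; they stand some 140 mm or more apart.
- camera: Inspection camera, fixed to the bench: grey base plate 140 by 160 mm, 15 mm thick, a 20 mm steel post 400 mm high from its middle and, clamped on it at a height that differs each time, a head on a short arm that leans out towards the robot's side. Origin: the point of the bench straight below the lens; the post stands 150 mm from it along the body's x.
- lens (a point): Centre of the lens's front glass, 265 to 315 mm above the bench, 150 mm out from the post. x: viewing direction, out of the glass, always 30 degrees below level, roughly towards the robot; z: up in the picture, 30 degrees off vertical; y: level. The head lies behind it on this axis: lens 38 mm across, from 12 mm back a white ring light 62 mm across, then a grey body 50 mm square; 110 mm long.

How it is judged (in metres and radians):
On the way:
1. the socket board is lifted clear of its stand in the fingers (height (world z) of socket_board_center above 0.09 m and contact force between the fingers and socket_board above 0.5 N and contact force between stand_a and socket_board below 0.05 N), for 0.2 s.
At the end, for the whole second after the job is handed in: Socket board held still in the fingers, touching neither stand nor camera; its centre 105 to 135 mm out along the lens axis and within 15 mm sideways and up or down; component side to the lens, square and upright in the picture within 0.17 rad; the other boards within 15 mm of their start (x of socket_board_center in the frame of lens between 0.105 and 0.135 m and y of socket_board_center in the frame of lens between -0.015 and 0.015 m and z of socket_board_center in the frame of lens between -0.015 and 0.015 m and angle between the x axis of socket_board_center and the x axis of lens, either way round below 0.17 rad and angle between the z axis of socket_board_center and the z axis of lens, either way round below 0.17 rad and x of lens in the frame of socket_board_center above 0.05 m and angle between socket_board_center's own z axis and vertical below 1.2 rad and contact force between stand_a and socket_board below 0.05 N and contact force between camera and anything else below 0.05 N and distance of each of strip_board_center, caps_board_center from where it was at the start of the episode below 0.015 m and contact force between the fingers and socket_board above 0.5 N and height (world z) of socket_board_center above 0.16 m and linear speed of socket_board below 0.02 m/s and angular speed of socket_board below 0.1 rad/s); the arm keeps its last pose, push and grip.
It fails at once if the camera is touched (over 1 N) (contact force between camera and anything else above 1 N).
It fails at once if one of the other two boards is moved by more than 15 mm (distance of any of strip_board_center, caps_board_center from where it was at the start of the episode above 0.015 m).
It also fails if it takes over 38 s, if anything falls off the work surface, if the arm or the gripper's body presses on something with over 40 N, if the wrist force passes 120 N, or if a joint passes its speed limit or range.

## Working session

There is one attempt and no reset: what is moved stays moved. The work goes in short steps, Python scripts to look and compute and a shell command to move; the robot and the scene stay as the last step left them, time stands still between calls to the robot, and variables do not carry over. Pictures are saved under pics/ and viewed, and the job is handed in when it is done.

```bash
mkdir -p pics; ls
python3 - <<'E'
from station import manip,cams
import cv2
s=manip.observe();print(s)
for n in ["scene","top","wrist"]:
    d=cams.get_image(n)
    cv2.imwrite(f"pics/{n}0.png",d["img"][:,:,::-1])
    print(n,{k:v for k,v in d.items() if k!="img"})
E
```

```text
pics
{'clock': 0.0, 'joint_positions': array([ 1.26669734e+00,  5.28378415e-02,  1.40171548e+00, -7.72945721e-06,
        1.68857790e+00, -7.02966009e-02]), 'qd': array([-1.14657228e-03, -2.23582259e-03,  9.29065835e-04,  7.91573266e-04,
        2.98419603e-04,  4.22759494e-05]), 'joint_torque': array([-1.42286381e-04, -3.81671548e+01, -3.60188270e+01, -8.05135278e-05,
        6.15883298e-03, -2.88928084e-05]), 'position': array([121.52165143, 510.44280766, 230.47652339]), 'orientation': array([-3.66388800e-01, -3.11987281e+00,  2.37657711e-03]), 'ft_force': array([0.349099  , 0.29431716, 0.10631713]), 'torque': array([0.02779522, 0.04146273, 0.00491988]), 'gripper_width': 1.0014721293386528}
scene {'camera_matrix': array([[422.28984495,   0.        , 315.91538365],
       [  0.        , 422.28984495, 203.1852757 ],
       [  0.        ,   0.        ,   1.        ]]), 'k1': -0.04878187559185138, 'origin': array([1066.70028219, -729.0118217 ,  880.01143001]), 'orientation': array([0.83928355, 0.2814762 , 0.57149336])}
top {'camera_matrix': array([[482.30682239,   0.        , 321.62058012],
       [  0.        , 482.30682239, 192.35449246],
       [  0.        ,   0.        ,   1.        ]]), 'k1': -0.14885732034575438, 'origin': array([ 504.89160759,  -67.47099241, 1332.09818621]), 'orientation': array([ 0.04986407, -0.04558537, -1.55708675])}
wrist {'camera_matrix': array([[341.01433934,   0.        , 319.20261822],
       [  0.        , 341.01433934, 197.0848722 ],
       [  0.        ,   0.        ,   1.        ]]), 'k1': -0.013690166010635246, 'hand_eye': array([[-4.79394972e-06,  9.50201083e-01,  3.11637453e-01,
         8.06429118e+01],
       [ 9.99999063e-01, -4.22127001e-04,  1.30247335e-03,
        -1.09765798e+00],
       [ 1.36916217e-03,  3.11637167e-01, -9.50200190e-01,
        -1.43127893e+02],
       [ 0.00000000e+00,  0.00000000e+00,  0.00000000e+00,
         1.00000000e+00]])}
```

View pics/scene0.png

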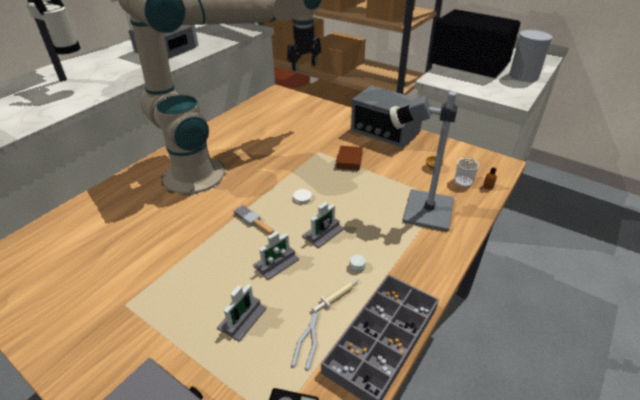

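View pics/top0.png

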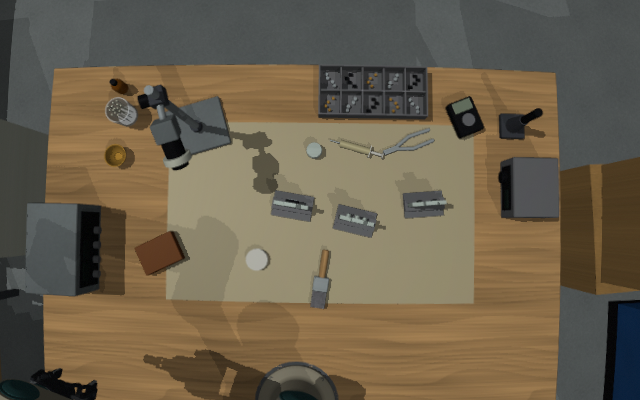

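View pics/wrist0.png

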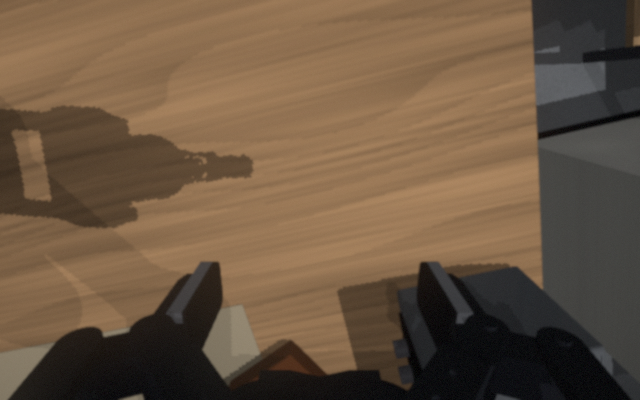

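The scene view shows the three boards at about (322,222), (274,250) and (239,308), and the camera head at about (410,112). The top view has the stands at (293,205), (356,220) and (424,204) and the lens at about (177,163). I'll enlarge both to identify the boards.

Run:
```python
import cv2,numpy as np
a=cv2.imread("pics/scene0.png");b=cv2.imread("pics/top0.png")
c1=cv2.resize(a[190:340,200:360],None,fx=4,fy=4,interpolation=cv2.INTER_CUBIC)
cv2.imwrite("pics/z1.png",c1)
c2=cv2.resize(b[180:245,260:460],None,fx=4,fy=4,interpolation=cv2.INTER_CUBIC)
c3=cv2.resize(b[80:180,130:240],None,fx=3,fy=3,interpolation=cv2.INTER_CUBIC)
c4=cv2.resize(a[85:235,380:470],None,fx=2,fy=2,interpolation=cv2.INTER_CUBIC)
o=np.zeros((600,800,3),np.uint8);o[:260]=c2;o[270:570,:330]=c3;o[270:570,400:580]=c4
cv2.imwrite("pics/z2.png",o)
```

```text
(no output)
```

View pics/z1.png

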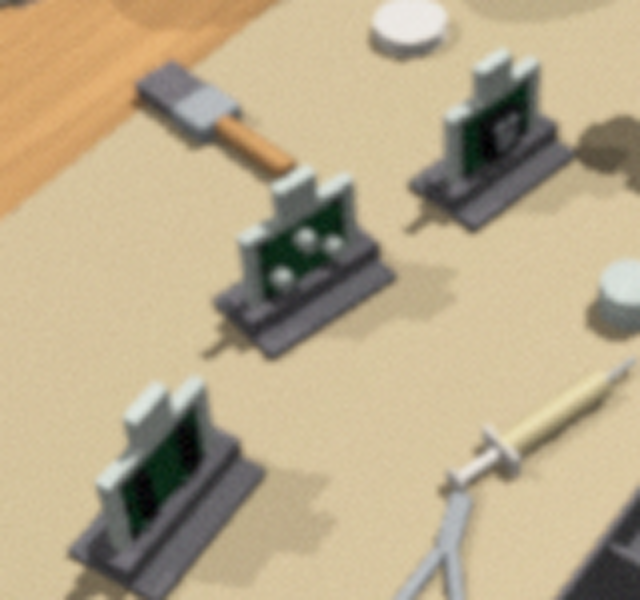

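View pics/z2.png

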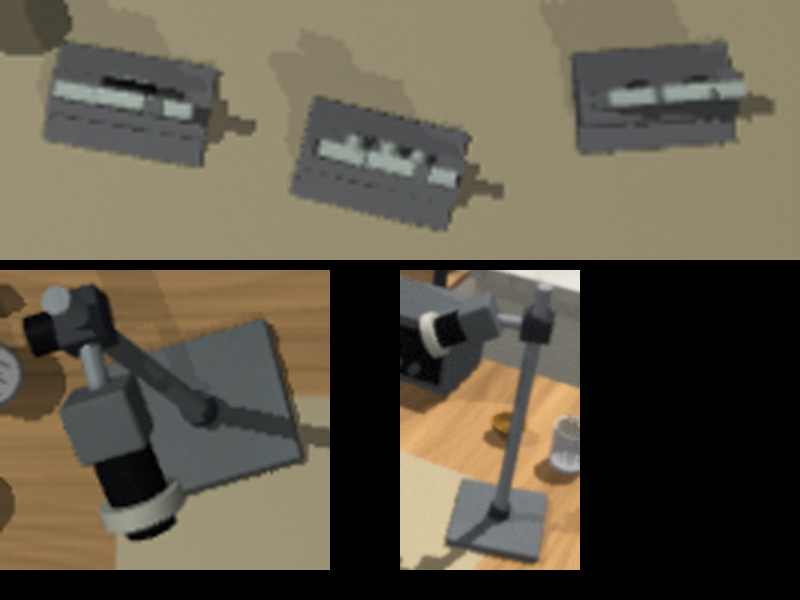

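```bash
cat > h.py <<'E'
import numpy as np,cv2
from scipy.spatial.transform import Rotation as R
from station import manip,cams
def campose(d,st=None):
    if "hand_eye" in d:
        T=np.eye(4);T[:3,:3]=R.from_rotvec(st["orientation"]).as_matrix();T[:3,3]=st["position"]
        M=T@d["hand_eye"];return M[:3,3],M[:3,:3]
    return np.array(d["origin"]),R.from_rotvec(d["orientation"]).as_matrix()
def rays(d,px,st=None):
    o,Rm=campose(d,st);px=np.array(px,float).reshape(-1,1,2)
    u=cv2.undistortPoints(px,d["camera_matrix"],np.array([d["k1"],0,0,0,0.])).reshape(-1,2)
    v=np.c_[u[:,0],-u[:,1],-np.ones(len(u))]@Rm.T
    return o,v/np.linalg.norm(v,axis=1)[:,None]
def plane(d,px,z,st=None):
    o,v=rays(d,px,st);return o+v*((z-o[2])/v[:,2])[:,None]
def proj(d,P,st=None):
    o,Rm=campose(d,st);c=(np.array(P,float).reshape(-1,3)-o)@Rm
    c=c*[1,-1,-1]
    return cv2.projectPoints(c,np.zeros(3),np.zeros(3),d["camera_matrix"],np.array([d["k1"],0,0,0,0.]))[0].reshape(-1,2)
def tri(*ov):
    A=0;b=0;
    for o,v in ov:
        m=np.eye(3)-np.outer(v,v);A=A+m;b=b+m@o
    p=np.linalg.solve(A,b);return p,[np.linalg.norm(np.cross(p-o,v)) for o,v in ov]
def snap(n,name):
    st=manip.observe();d=cams.get_image(n);cv2.imwrite(f"pics/{name}.png",d["img"][:,:,::-1])
    np.save(f"pics/{name}.npy",{"d":d,"st":st},allow_pickle=True);return d,st
def load(name):
    q=np.load(f"pics/{name}.npy",allow_pickle=True).item();return q["d"],q["st"]
E
python3 - <<'E'
from h import *
t,_=snap("top","t1");s,_=snap("scene","s1")
# stand a corners (z=24) from zoom: x=260+X/4,y=180+Y/4
c=lambda X,Y:(260+X/4,180+Y/4)
q=plane(t,[c(62,42),c(218,68),c(203,166),c(44,138)],24)
print(q.round(1),np.linalg.norm(q-np.roll(q,-1,0),axis=1),q.mean(0))
# frame top band ends z=8+76=84 
q=plane(t,[c(54,88),c(194,107)],84);print(q.round(1),np.linalg.norm(q[0]-q[1]),q.mean(0))
# base plate z=15
e=lambda X,Y:(130+X/3,80+(Y-270)/3)
q=plane(t,[e(265,320),e(303,460),e(204,412)],15);print(q.round(1),np.linalg.norm(q[0]-q[1]))
# ring: triangulate blob
for d,(x0,y0,x1,y1) in ((t,(160,130,195,170)),(s,(385,95,415,130))):
    im=d["img"][y0:y1,x0:x1];hsv=cv2.cvtColor(im,cv2.COLOR_RGB2HSV)
    print(cv2.minMaxLoc(hsv[:,:,2]))
E
cat > z.py <<'E'
import sys,cv2
n,x0,y0,x1,y1,f,o=sys.argv[1:];x0,y0,x1,y1=map(int,(x0,y0,x1,y1))
a=cv2.imread(n)[y0:y1,x0:x1];cv2.imwrite(o,cv2.resize(a,None,fx=float(f),fy=float(f),interpolation=cv2.INTER_CUBIC))
E
python3 z.py pics/s1.png 380 85 470 135 8 pics/z3.png
python3 z.py pics/t1.png 140 85 200 180 6 pics/z4.png
```

```text
[[588.   62.2  24. ]
 [571.7 -44.2  24. ]
 [505.1 -35.   24. ]
 [522.5  73.3  24. ]] [107.67728058  67.22672782 109.65226385  66.38436398] [546.84354462  14.08547922  24.        ]
[[554.2  60.9  84. ]
 [543.2 -30.1  84. ]] 91.68783616946216 [548.70135707  15.41588042  84.        ]
[[850.5 230.2  15. ]
 [718.  189.8  15. ]
 [762.8 284.7  15. ]] 138.48539546227352
(2.0, 159.0, (19, 10), (13, 31))
(2.0, 215.0, (0, 31), (8, 13))
```

View pics/z3.png

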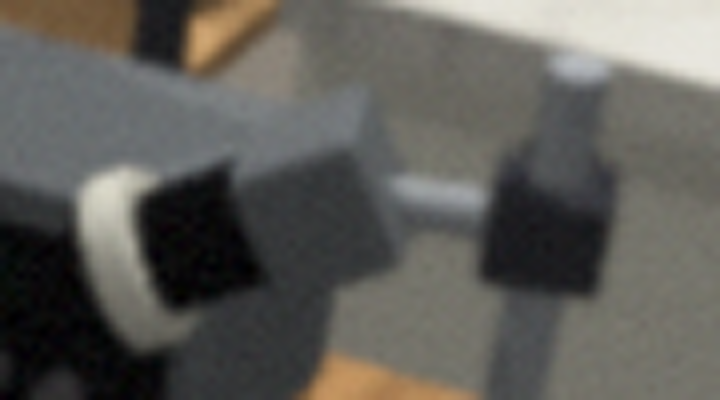

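View pics/z4.png

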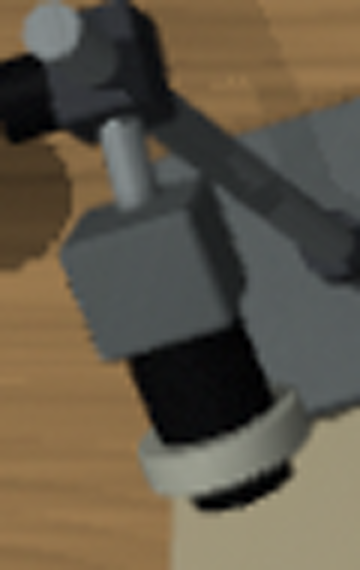

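Run:
```python
from h import *
t,_=load("t1");s,_=load("s1")
o1,v1=rays(t,[(177.8,158.3)]);o2,v2=rays(s,[(396.3,117.5)])
print(tri((o1,v1[0]),(o2,v2[0])))
# project hypothesised lens / ring centre
az=np.arctan2(-40.4,-132.5);c,sn=np.cos(az),np.sin(az)
for h in (265,290,315):
    L=np.array([762-0+150*c,286+150*sn,h]);d=np.array([c*.866,sn*.866,-.5])
    print(h,L.round(1),[ (proj(k,[L,L-12*d,L-20*d]).round(1)).tolist() for k in (t,s)])
```

```text
(array([636.74309098, 248.15565121, 308.95955099]), [np.float64(0.3997362287570967), np.float64(0.39973622875690706)])
265 [618.5 242.3 265. ] [[[185.9, 169.0], [184.0, 164.3], [182.7, 161.2]], [[388.1, 130.3], [391.9, 129.0], [394.5, 128.2]]]
290 [618.5 242.3 290. ] [[[182.7, 167.8], [180.8, 163.0], [179.5, 159.7]], [[388.9, 122.6], [392.8, 121.2], [395.4, 120.3]]]
315 [618.5 242.3 315. ] [[[179.4, 166.5], [177.4, 161.6], [176.0, 158.3]], [[389.8, 114.6], [393.7, 113.2], [396.4, 112.2]]]
```

```bash
cat >> h.py <<'E'
def plan(p,Rt):
    st=manip.observe();R0=R.from_rotvec(st["orientation"]).as_matrix()
    sh=R0.T@(np.array(p)-st["position"])/1000;tu=np.degrees(R.from_matrix(R0.T@Rt).as_rotvec())
    print("shift",sh.round(4).tolist(),"turn",tu.round(2).tolist(),"clock",st["clock"])
E
python3 - <<'E'
from h import *
a=np.radians(20);c,s=np.cos(a),np.sin(a)
plan([400,150,400],np.array([[-c,0,s],[0,1,0],[-s,0,-c]]))
E
```

```text
shift [-0.3544, -0.2864, -0.1689] turn [-2.37, -19.91, -13.26] clock 0.25
```

```bash
python3 -m jog '[[[-0.354,-0.286,-0.169],[-2.4,-19.9,-13.3]],[[-0.354,-0.286,-0.169],[-2.4,-19.9,-13.3]],[[-0.354,-0.286,-0.169],[-2.4,-19.9,-13.3]],[[-0.354,-0.286,-0.169],[-2.4,-19.9,-13.3]],[[-0.354,-0.286,-0.169],[-2.4,-19.9,-13.3]],[[-0.354,-0.286,-0.169],[-2.4,-19.9,-13.3]],[[-0.354,-0.286,-0.169],[-2.4,-19.9,-13.3]],[[-0.354,-0.286,-0.169],[-2.4,-19.9,-13.3]],[[-0.354,-0.286,-0.169],[-2.4,-19.9,-13.3]],[[-0.354,-0.286,-0.169],[-2.4,-19.9,-13.3]]]'
python3 - <<'E'
from h import *
d,st=snap("wrist","w1");print(st["position"],st["orientation"],st["qd"].round(3))
print(proj(d,[[620,243,299]],st))
E
```

```text
clock: 1.5
position: [399.5, 150.6, 399.9]
orientation: [-0.001, 2.793, 0.002]
ft_force: [0.3, -0.4, -0.4]
gripper_width: 1.0
[399.5207706  150.64516335 399.87206937] [-5.31808936e-04  2.79328622e+00  1.64931681e-03] [ 0.033 -0.003  0.01  -0.002 -0.001 -0.002]
[[403.43805945 326.46619899]]
```

View pics/w1.png

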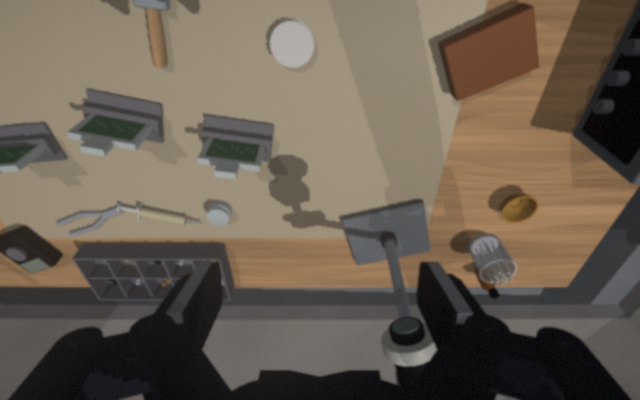

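The wrist view shows everything at once. The lens glass is at about (406,329), close to the (403,326) I predicted. The socket board's stand is at (236,145) and the base plate at (387,231). I'll zoom in to measure.

```bash
python3 z.py pics/w1.png 365 295 455 370 8 pics/z5.png;python3 z.py pics/w1.png 190 105 285 185 8 pics/z6.png; python3 z.py pics/w1.png 330 190 440 270 7 pics/z7.png
```

```text
(no output)
```

View pics/z5.png

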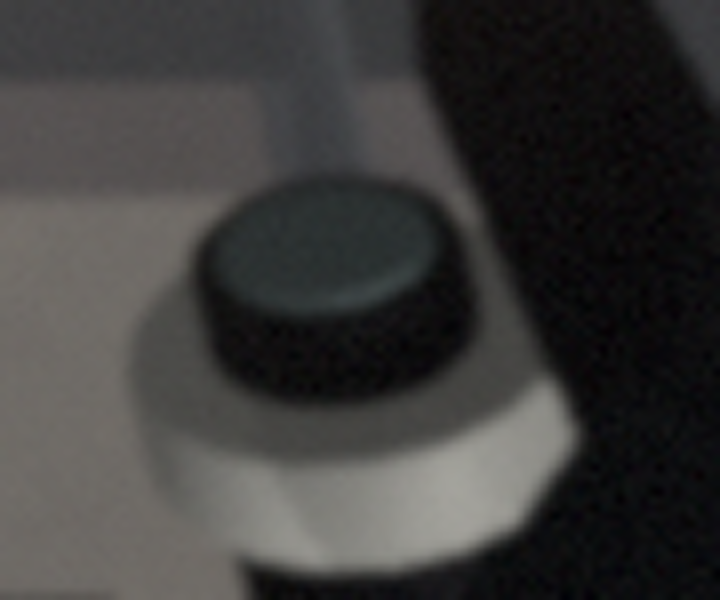

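View pics/z6.png

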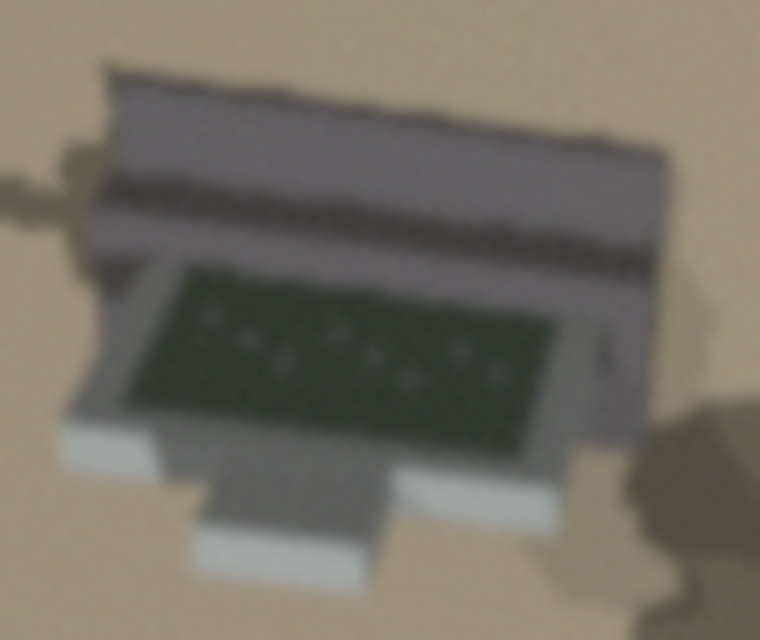

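View pics/z7.png

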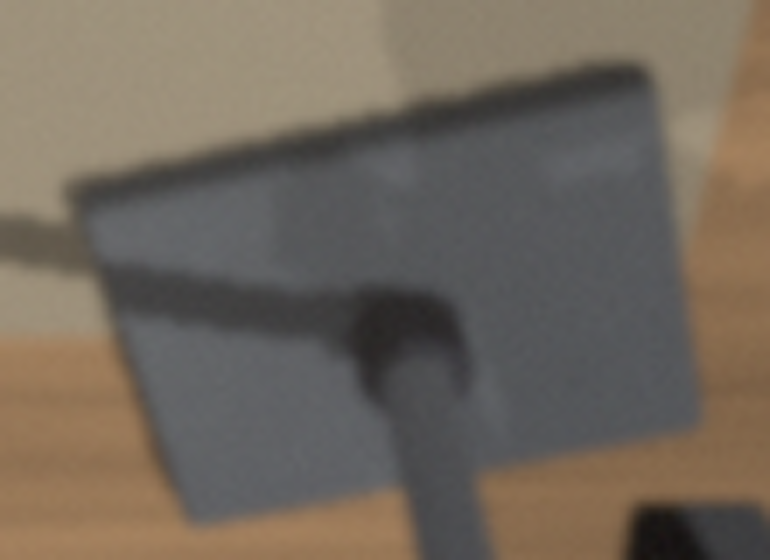

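Run:
```python
from h import *
d,st=load("w1");t,_=load("t1");s,_=load("s1")
f=lambda a,x0,y0,k:[(x0+x/k,y0+y/k) for x,y in a]
q=plane(d,f([(92,208),(655,95),(702,425),(195,522)],330,190,7),15,st)
print(q.round(1).tolist(),np.linalg.norm(q-np.roll(q,-1,0),axis=1).round(1));c=q.mean(0);print("post",c)
e=((q[0]-q[3])/np.linalg.norm(q[0]-q[3])+(q[1]-q[2])/np.linalg.norm(q[1]-q[2]));az1=np.arctan2(e[1],e[0])
w=q[1]-q[0];print("az x",np.degrees(az1),"az from y",np.degrees(np.arctan2(w[1],w[0]))+90,np.degrees(np.arctan2((q[2]-q[3])[1],(q[2]-q[3])[0]))+90)
o,v=rays(d,[(405.75,325.9)],st)
o1,v1=rays(t,[(177.8,158.3)]);o2,v2=rays(s,[(396.3,117.5)])
for azd in (-163,-164.5,-166,-167.5):
    a=np.radians(azd);L=c[:2]+150*np.array([np.cos(a),np.sin(a)])
    k=np.dot(L-o[:2],v[0,:2])/np.dot(v[0,:2],v[0,:2]);P=o+k*v[0]
    print(azd,L,P,"miss",np.linalg.norm(P[:2]-L))
# direct tri with ring offset ~18mm behind
a=np.radians(-164);dd=np.array([np.cos(a)*.866,np.sin(a)*.866,-.5])
for b in (14,18,22): print(b,tri((o,v[0]),(o1+b*dd,v1[0]),(o2+b*dd,v2[0])))
# stand & board
q=plane(d,f([(110,80),(667,155),(640,440)],190,105,8),24,st);print("stand",q.round(1).tolist(),((q[0]+q[2])/2).round(1))
q=plane(d,f([(205,525),(372,540),(365,592),(195,575)],190,105,8),110,st);print("tabtop",q.round(1).tolist(),q.mean(0))
q=plane(d,f([(75,420),(580,465),(560,533),(60,470)],190,105,8),84,st);print("frametop",q.round(1).tolist(),q.mean(0))
```

```text
[[716.2, 196.0, 15.0], [675.8, 344.2, 15.0], [803.2, 382.6, 15.0], [846.8, 233.7, 15.0]] [153.6 133.1 155.  136. ]
post [760.50233276 289.13399701  15.        ]
az x -163.5705261559372 az from y 195.23298216289993 196.3103637728841
-163 [617.05661937 245.2782413 ] [617.15941551 244.90941585 300.03565324] miss 0.3828828223512427
-164.5 [615.95776478 249.0482406 ] [617.11477347 244.89697357 300.06264578] miss 4.309488019878421
-166 [614.95797382 252.84571267] [617.16915949 244.91213162 300.0297616 ] miss 8.23596080003511
-167.5 [614.05793169 256.66805492] [617.32253633 244.95487961 299.93702324] miss 12.159610154509458
14 (array([624.1479546 , 246.74411493, 298.32989151]), [np.float64(2.164866469365471), np.float64(1.8401049109597873), np.float64(2.0898016160653112)])
18 (array([621.27010697, 245.3088153 , 298.30309882]), [np.float64(0.9050339708409283), np.float64(1.2537715506928004), np.float64(0.8096425517351626)])
22 (array([618.39225934, 243.87351566, 298.27630613]), [np.float64(1.7014318655185088), np.float64(0.8715232524681541), np.float64(1.1067835636915344)])
stand [[495.4, -25.6, 24.0], [511.0, 78.9, 24.0], [575.4, 68.0, 24.0]] [535.4  21.2  24. ]
tabtop [[539.2, 5.0, 110.0], [542.4, 33.7, 110.0], [553.5, 30.8, 110.0], [549.8, 1.2, 110.0]] [546.22173984  17.67986488 110.        ]
frametop [[533.8, -23.8, 84.0], [543.4, 66.7, 84.0], [558.3, 61.4, 84.0], [544.4, -28.9, 84.0]] [544.97921724  18.84376445  84.        ]
```

```bash
cat >> h.py <<'E'
def down(azy):
    a=np.radians(azy);c,s=np.cos(a),np.sin(a);return np.array([[-s,c,0],[c,s,0],[0,0,-1.]])
E
python3 - <<'E'
from h import *
M=down(-7.4);print(np.linalg.det(M));plan([547,16.5,190],M)
E
```

```text
1.0
shift [-0.0671, -0.1351, 0.2473] turn [16.99, 14.82, 96.41] clock 1.55
```

```bash
python3 -m jog '[[[-0.067,-0.135,0.247],[17,14.8,96.4]],[[-0.067,-0.135,0.247],[17,14.8,96.4]],[[-0.067,-0.135,0.247],[17,14.8,96.4]],[[-0.067,-0.135,0.247],[17,14.8,96.4]],[[-0.067,-0.135,0.247],[17,14.8,96.4]],[[-0.067,-0.135,0.247],[17,14.8,96.4]],[[-0.067,-0.135,0.247],[17,14.8,96.4]],[[-0.067,-0.135,0.247],[17,14.8,96.4]],[[-0.067,-0.135,0.247],[17,14.8,96.4]],[[-0.067,-0.135,0.247],[17,14.8,96.4]]]'
python3 - <<'E'
from h import *
d,st=snap("wrist","w2");print(st["position"],st["orientation"],st["joint_positions"].round(2),st["qd"].round(3))
plan([547,16.5,190],down(-7.4))
E
```

```text
clock: 2.8
position: [547.1, 17.2, 190.4]
orientation: [2.359, 2.074, -0.0]
ft_force: [0.6, -0.4, -0.6]
gripper_width: 1.002
[547.09538638  17.21752981 190.38505897] [ 2.35938980e+00  2.07430109e+00 -2.05642108e-04] [-0.04  0.13  1.4  -0.    1.61  0.09] [-0.029  0.026 -0.033  0.045  0.045  0.228]
shift [-0.0005, 0.0, 0.0004] turn [0.0, 0.01, 0.03] clock 2.85
```

View pics/w2.png

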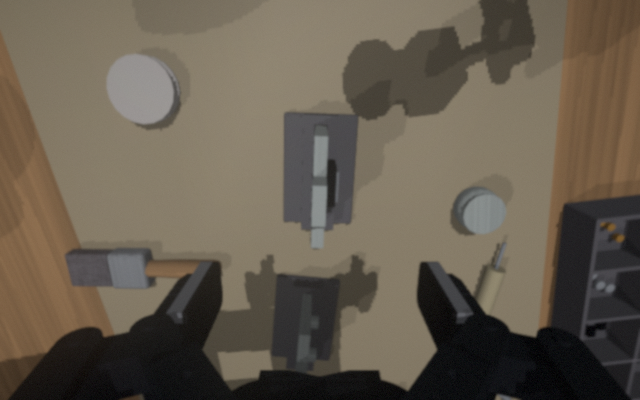

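```bash
python3 z.py pics/w2.png 270 100 370 260 5 pics/z8.png
python3 - <<'E'
from h import *
d,st=load("w2");o,Rm=campose(d,st);print(o,Rm)
print(proj(d,[[547,16.5,110],[547,16.5,84],[547,16.5,24],[547,16.5,171]],st).round(1))
E
```

```text
[556.73954846  95.83960335 333.50525034] [[ 0.99176334  0.12125613  0.04126049]
 [-0.12807887  0.94170586  0.31110429]
 [-0.00113195 -0.31382643  0.94947969]]
[[320.3 205.4]
 [320.2 194. ]
 [320.1 174.4]
 [320.5 244.4]]
```

View pics/z8.png

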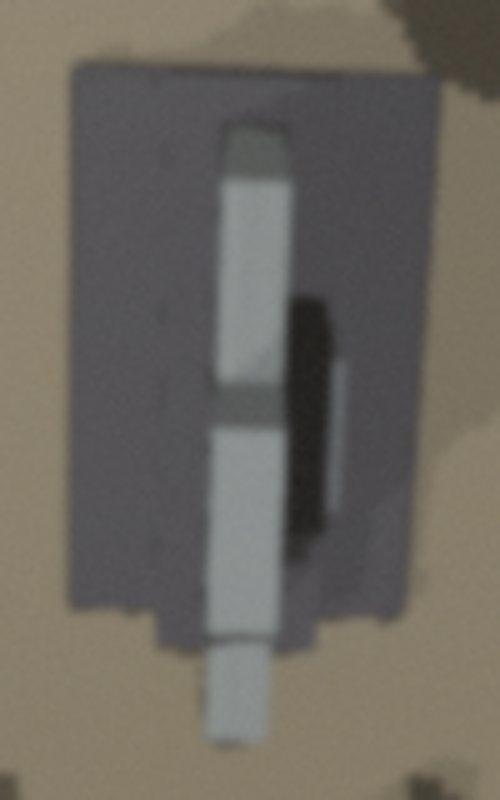

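Run:
```python
from h import *
d,st=load("w2")
f=lambda a:[(270+x/5,100+y/5) for x,y in a]
q=plane(d,f([(257,180),(238,740)]),84,st);w=q[0]-q[1];print(q,np.linalg.norm(w),np.degrees(np.arctan2(w[1],w[0])),q.mean(0))
q=plane(d,f([(249,428),(243,635)]),110,st);w=q[0]-q[1];print(q,np.linalg.norm(w),np.degrees(np.arctan2(w[1],w[0])),q.mean(0))
q=plane(d,f([(75,75),(437,78),(405,615),(72,605)]),24,st);print(q,q.mean(0))
for w in (q[0]-q[3],q[1]-q[2]):print(np.degrees(np.arctan2(w[1],w[0])))
```

```text
[[553.48039217  60.32115325  84.        ]
 [539.03917433 -28.87001617  84.        ]] 90.35271703957416 80.80287913280937 [546.25978325  15.72556854  84.        ]
[[5.48489076e+02 3.07441653e+01 1.10000000e+02]
 [5.43732933e+02 4.44940462e-01 1.10000000e+02]] 30.67024503403153 81.07893845702378 [546.11100471  15.59455291 110.        ]
[[523.03763127  74.29191391  24.        ]
 [586.62358195  65.56470866  24.        ]
 [570.78725752 -36.09855494  24.        ]
 [506.34208921 -25.67463055  24.        ]] [546.69763999  19.52085927  24.        ]
80.51846677647053
81.14605847137233
```

Run:
```python
from h import *
plan([546.3,15.6,80],down(-9))
```

```text
shift [-0.0015, -0.0006, 0.1104] turn [0.0, 0.01, 1.63] clock 2.85
```

```bash
python3 -m jog '[[[-0.0015,-0.0006,0.04],[0,0,1.6]],[[-0.0015,-0.0006,0.075],[0,0,1.6]],[[-0.0015,-0.0006,0.1],[0,0,1.6]],[[-0.0015,-0.0006,0.11],[0,0,1.6]],[[-0.0015,-0.0006,0.11],[0,0,1.6]]]'
python3 - <<'E'
from h import *
plan([546.3,15.6,80],down(-9))
d,st=snap("wrist","w3");print(st["ft_force"])
E
```

```text
clock: 3.48
position: [546.4, 14.8, 81.0]
orientation: [2.387, 2.041, 0.0]
ft_force: [-0.0, -0.5, -0.7]
gripper_width: 0.999
shift [0.0007, -0.0002, 0.001] turn [0.04, 0.02, 0.06] clock 3.475
[-0.03974452 -0.47412794 -0.68816522]
```

View pics/w3.png

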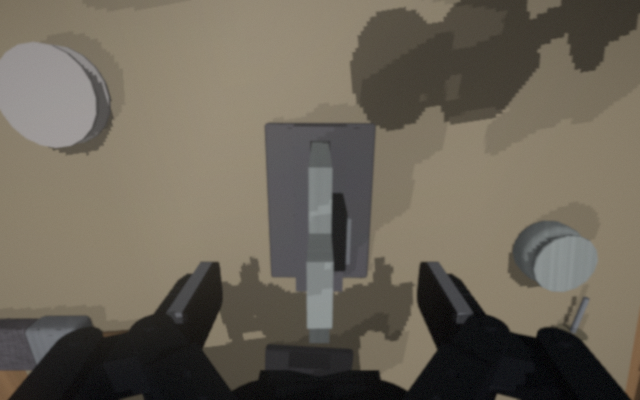

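The tab stands centred between the fingers, at column 320 between 212 and 430. I'll close.

```bash
python3 -m jog '[[[0,0,0],[0,0,0]],[[0,0,0],[0,0,0]],[[0,0,0],[0,0,0]],[[0,0,0],[0,0,0]],[[0,0,0],[0,0,0]],[[0,0,0],[0,0,0]],[[0,0,0],[0,0,0]]]' 0
python3 - <<'E'
from h import *
d,st=snap("wrist","w4");print(st["position"],st["ft_force"],st["gripper_width"])
E
```

```text
clock: 4.4
position: [546.8, 14.4, 81.2]
orientation: [2.389, 2.038, 0.002]
ft_force: [-0.3, -0.4, 1.8]
gripper_width: 0.107
[546.75982018  14.36539693  81.22596407] [-0.27462213 -0.35257718  1.78829537] 0.10653671402948124
```

View pics/w4.png

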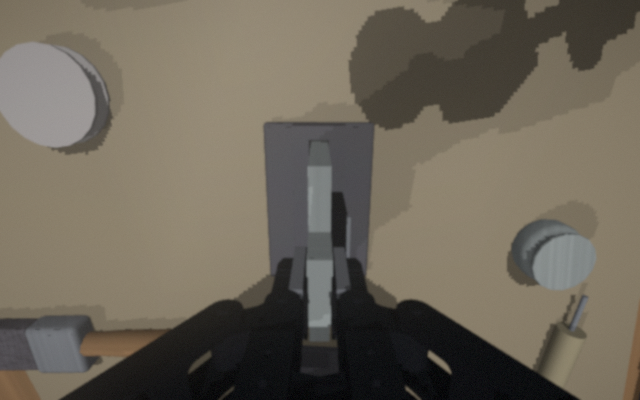

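```bash
python3 -m jog '[[[0,0,-0.015],[0,0,0]],[[0,0,-0.04],[0,0,0]],[[0,0,-0.08],[0,0,0]],[[0,0,-0.12],[0,0,0]],[[0,0,-0.15],[0,0,0]],[[0,0,-0.15],[0,0,0]],[[0,0,-0.15],[0,0,0]]]'
python3 - <<'E'
from h import *
d,st=snap("wrist","w5");print(st["position"],st["ft_force"],st["gripper_width"])
snap("scene","s5")
a=np.radians(-163.5);dl=np.array([np.cos(a)*.8660,np.sin(a)*.8660,-.5]);L=np.array([618.5,244,299.5])
zl=np.array([np.cos(a)*.5,np.sin(a)*.5,.8660])
yt=-dl; zt=-zl; xt=np.cross(yt,zt); M=np.c_[xt,yt,zt]
C=L+120*dl
p=C-M@np.array([1.2,0,35.2]);print("C",C,"TCP",p)
plan(p,M)
p2=C+dl*60-M@np.array([1.2,0,35.2]);plan(p2,M)
E
python3 z.py pics/s5.png 240 80 480 260 3.3 pics/z9.png
```

```text
clock: 5.32
position: [545.8, 14.5, 229.3]
orientation: [-2.389, -2.039, 0.002]
ft_force: [-0.2, 0.4, -2.7]
gripper_width: 0.106
[545.8234059   14.49948214 229.26321971] [-0.18676713  0.39202654 -2.65117018] 0.10594324223798356
C [518.85945315 214.48512538 239.5       ] TCP [502.32502924 208.33592226 269.9832    ]
shift [0.1846, -0.0734, -0.0411] turn [-29.65, 6.68, -24.97] clock 5.425
shift [0.1622, -0.1202, -0.011] turn [-29.65, 6.68, -24.97] clock 5.425
```

View pics/z9.png

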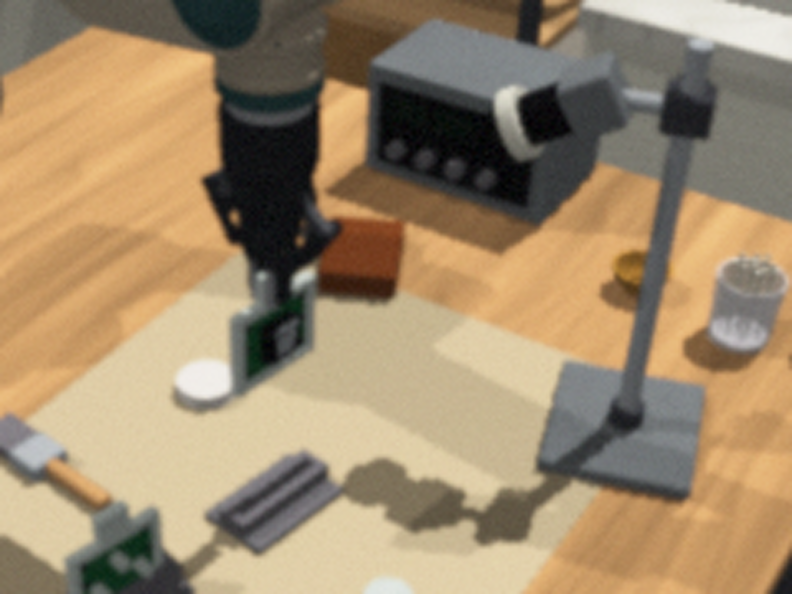

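View pics/w5.png

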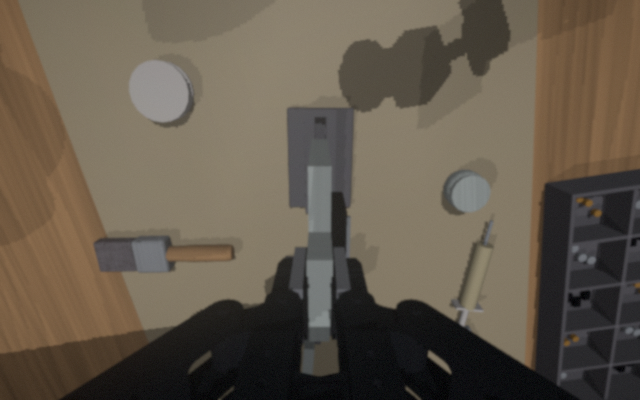

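The board is out of its stand and hanging straight. Next is a pre-pose 180 mm from the lens.

```bash
python3 -m jog '[[[0.02,-0.015,-0.001],[-3.7,0.8,-3.1]],[[0.04,-0.03,-0.003],[-7.4,1.7,-6.2]],[[0.061,-0.045,-0.004],[-11.1,2.5,-9.4]],[[0.081,-0.06,-0.0055],[-14.8,3.3,-12.5]],[[0.101,-0.075,-0.007],[-18.5,4.2,-15.6]],[[0.122,-0.09,-0.008],[-22.2,5,-18.7]],[[0.142,-0.105,-0.01],[-25.9,5.8,-21.8]],[[0.162,-0.12,-0.011],[-29.65,6.7,-25]],[[0.162,-0.12,-0.011],[-29.65,6.7,-25]],[[0.162,-0.12,-0.011],[-29.65,6.7,-25]]]'
python3 - <<'E'
from h import *
a=np.radians(-163.5);dl=np.array([np.cos(a)*.8660,np.sin(a)*.8660,-.5]);L=np.array([618.5,244,299.5])
zl=np.array([np.cos(a)*.5,np.sin(a)*.5,.8660])
yt=-dl; zt=-zl; xt=np.cross(yt,zt); M=np.c_[xt,yt,zt]
C=L+120*dl
p=C-M@np.array([1.2,0,35.2]);plan(p,M)
snap("scene","s6");snap("top","t6");d,st=snap("wrist","w6")
print(st["joint_positions"].round(2),st["ft_force"],st["gripper_width"])
E
python3 z.py pics/s6.png 330 60 480 170 5.3 pics/z10.png
python3 z.py pics/t6.png 120 70 270 180 5.3 pics/z11.png
```

```text
clock: 6.68
position: [453.4, 192.9, 241.1]
orientation: [1.654, 2.216, 0.594]
ft_force: [0.2, -0.0, -1.8]
gripper_width: 0.107
shift [0.0008, 0.0589, 0.0007] turn [0.09, 0.07, 0.04] clock 6.675
[ 0.34 -0.45  1.89 -0.03  1.18  0.06] [ 0.45322675 -0.22249547 -2.33932883] 0.09939293899798729
```

View pics/z10.png

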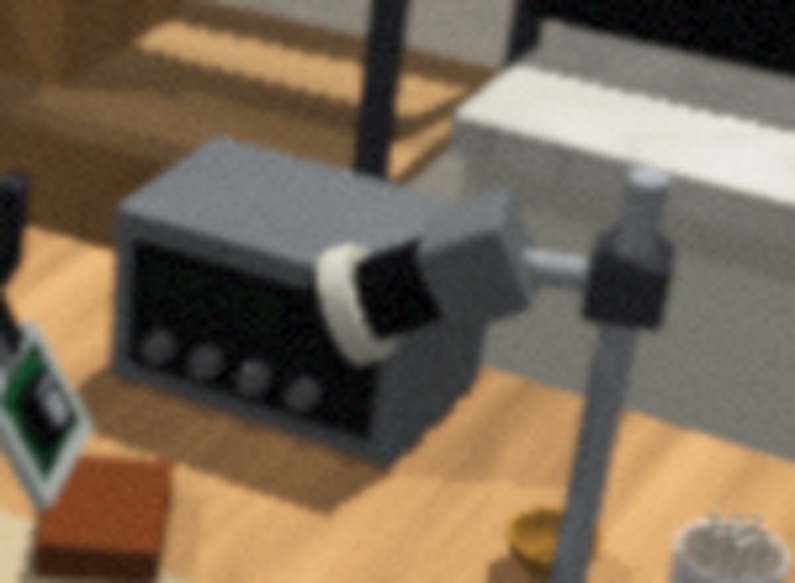

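View pics/z11.png

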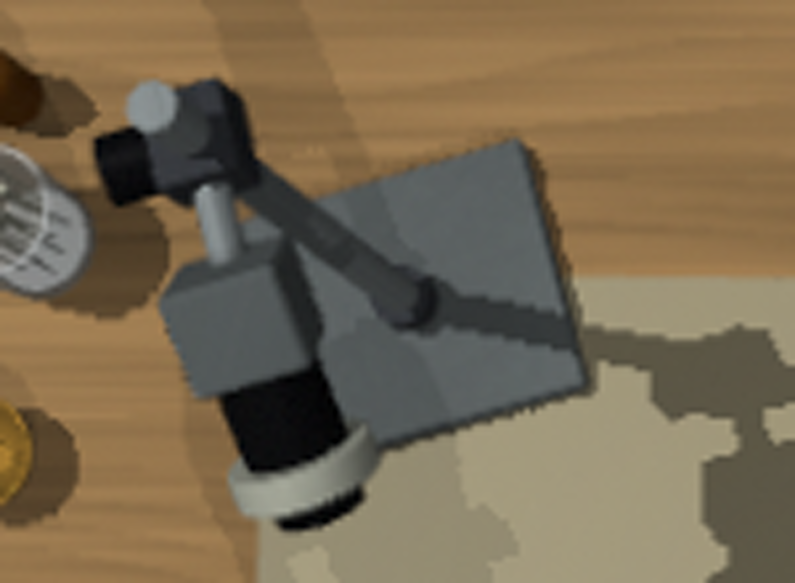

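View pics/w6.png

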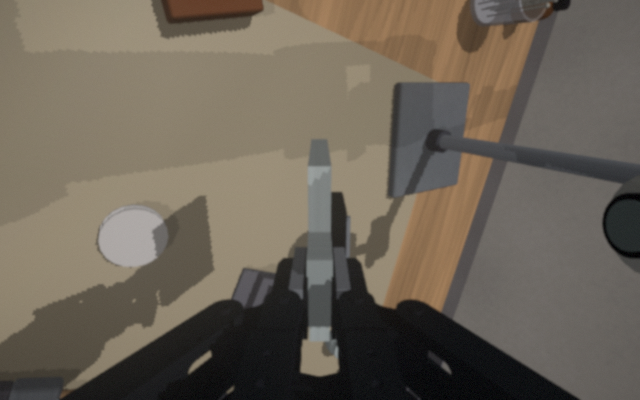

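Here the wrist camera sees the lens glass itself at about (627,226), and the base plate's edges run nearly square to the tool. I'll compare both with the prediction, then approach.

```bash
python3 z.py pics/w6.png 570 170 640 270 6 pics/z12.png; python3 z.py pics/w6.png 380 75 480 205 5 pics/z13.png
python3 - <<'E'
from h import *
d,st=load("w6");a=np.radians(-163.5);dl=np.array([np.cos(a)*.8660,np.sin(a)*.8660,-.5]);L=np.array([618.5,244,299.5])
zl=np.array([np.cos(a)*.5,np.sin(a)*.5,.8660]);yl=np.cross(zl,dl)
P=[L]+[L+19*(np.cos(k)*yl+np.sin(k)*zl) for k in np.arange(0,6.28,np.pi/2)]
print(proj(d,P,st).round(1).tolist())
E
```

```text
[[629.3, 226.5], [620.1, 255.9], [660.0, 240.8], [638.9, 195.2], [603.5, 214.6]]
```

View pics/z12.png

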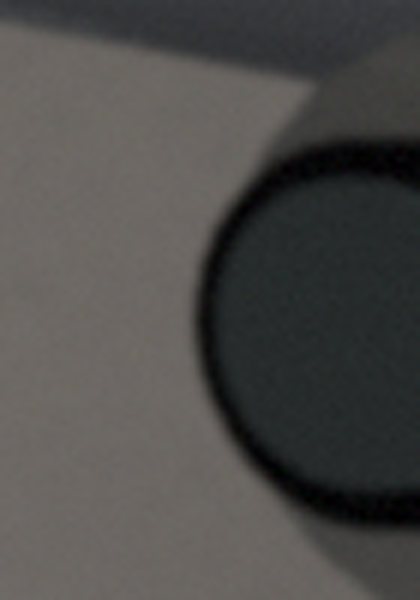

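View pics/z13.png

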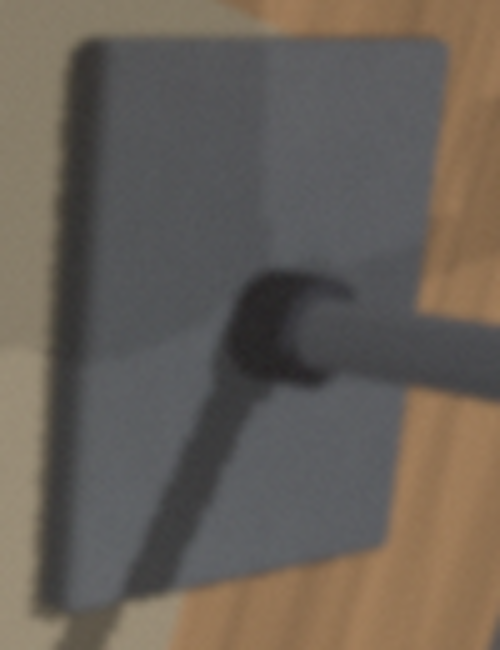

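The prediction fits: I expected the rim's left edge at column 603 and its rows at 195–256, and I see 603 and 193–257. I'll approach along tool y.

```bash
python3 -m jog '[[[0,0.008,0],[0,0,0]],[[0,0.018,0],[0,0,0]],[[0.001,0.028,0.001],[0,0,0]],[[0.001,0.038,0.001],[0,0,0]],[[0.001,0.048,0.001],[0,0,0]],[[0.001,0.055,0.001],[0,0,0]],[[0.001,0.059,0.001],[0,0,0]],[[0.001,0.059,0.001],[0,0,0]],[[0.001,0.059,0.001],[0,0,0]],[[0.001,0.059,0.001],[0,0,0]]]'
python3 - <<'E'
from h import *
a=np.radians(-163.5);dl=np.array([np.cos(a)*.8660,np.sin(a)*.8660,-.5]);L=np.array([618.5,244,299.5])
zl=np.array([np.cos(a)*.5,np.sin(a)*.5,.8660])
yt=-dl; zt=-zl; xt=np.cross(yt,zt); M=np.c_[xt,yt,zt]
C=L+120*dl
p=C-M@np.array([1.2,0,35.2]);plan(p,M)
s,_=snap("scene","s7");t,_=snap("top","t7");d,st=snap("wrist","w7")
print(st["ft_force"],st["gripper_width"],st["qd"].round(3))
yl=np.cross(zl,dl)
P=[C,L]+[C-5*dl+y*yl+z*zl for y,z in((45,38),(-45,38),(-45,-38),(45,-38))]+[C-14*dl+y*yl+z*zl for y,z in((17,17),(-17,17),(-17,-17),(17,-17))]
print(proj(s,P).round(1).tolist());pp=proj(s,P)
im=cv2.resize(s["img"][60:180,320:470,::-1],None,fx=5.3,fy=5.3,interpolation=cv2.INTER_CUBIC)
cv2.imwrite("pics/z14.png",im)
for q in pp: cv2.circle(im,tuple(((q-[320,60]+.5)*5.3).astype(int).tolist()),3,(0,0,255),-1)
cv2.imwrite("pics/z15.png",im)
E
```

```text
clock: 8.07
position: [502.3, 208.9, 270.5]
orientation: [1.653, 2.216, 0.597]
ft_force: [-0.4, -0.5, -2.9]
gripper_width: 0.108
shift [-0.0006, -0.0004, 0.0004] turn [0.2, 0.04, 0.07] clock 8.075
[-0.17078256  0.33855846 -2.25013641] 0.1082114724310651 [-0.     0.002 -0.003  0.    -0.002  0.002]
[[352.7, 132.2], [389.5, 119.3], [344.1, 128.2], [352.4, 113.7], [363.5, 134.8], [356.1, 150.1], [352.7, 128.7], [355.7, 123.1], [360.8, 132.7], [358.0, 138.4]]
```

View pics/z15.png

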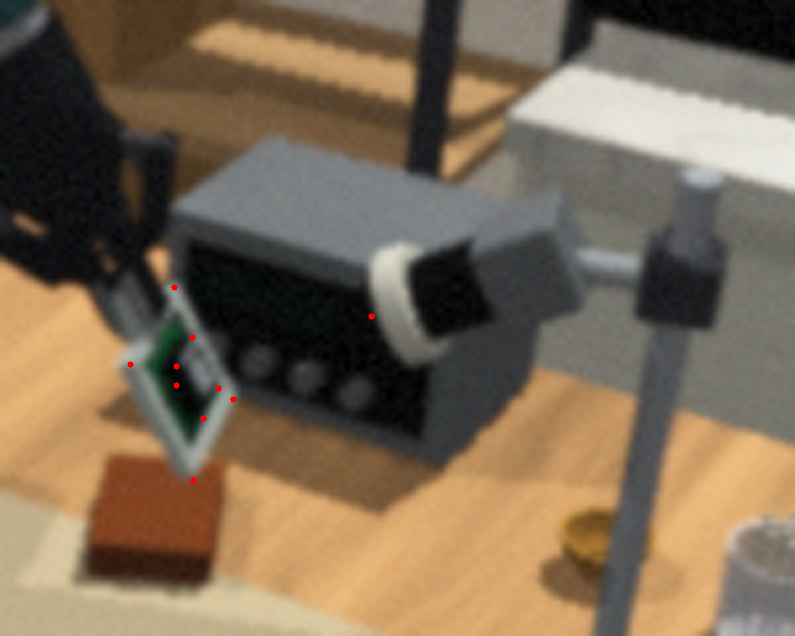

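View pics/w7.png

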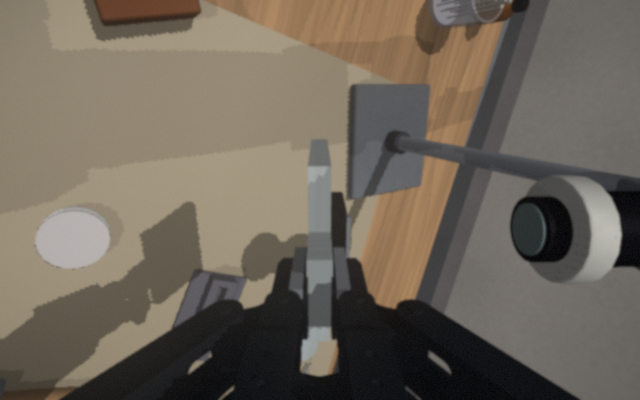

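In the scene view the four frame corners lie within about 1 px of where an ideally placed board would show. A last check on the lens position in this wrist view, and on the other two boards.

```bash
python3 z.py pics/w7.png 490 160 640 290 5 pics/z16.png
python3 - <<'E'
from h import *
d,st=load("w7");a=np.radians(-163.5);dl=np.array([np.cos(a)*.8660,np.sin(a)*.8660,-.5]);L=np.array([618.5,244,299.5])
zl=np.array([np.cos(a)*.5,np.sin(a)*.5,.8660]);yl=np.cross(zl,dl)
ring=lambda r,b:proj(d,[L-b*dl+r*(np.cos(k)*yl+np.sin(k)*zl) for k in np.arange(0,6.28,.1)],st)
for r,b in((19,0),(31,12)):
    q=ring(r,b);print(q.min(0).round(1),q.max(0).round(1))
im=cv2.imread("pics/z16.png")
for q in np.r_[ring(19,0),ring(31,12)]: cv2.circle(im,tuple(((q-[490,160]+.5)*5).astype(int).tolist()),2,(0,0,255),-1)
cv2.imwrite("pics/z17.png",im)
t0,_=load("s1");t7,_=load("s7")
df=cv2.absdiff(t0["img"],t7["img"]).max(2)
for n,(x0,y0,x1,y1) in dict(caps=(254,225,300,280),strip=(215,280,268,338)).items(): print(n,(df[y0:y1,x0:x1]>40).sum())
E
```

```text
[509.6 196.9] [550.4 263.5]
[517.4 175.9] [591.4 285.3]
caps 41
strip 0
```

View pics/z17.png

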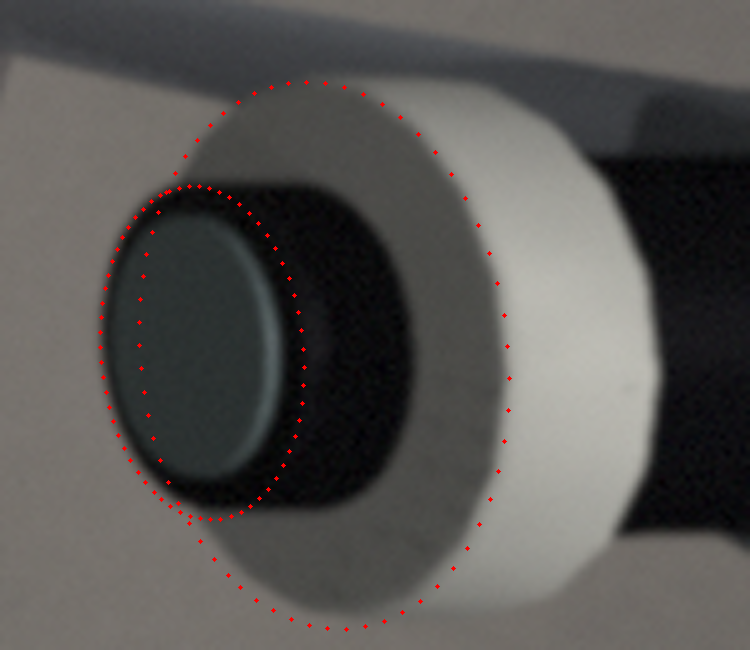

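The predicted lens and ring outlines lie on the picture to about 2 mm. The caps board region shows 41 changed pixels, so I'll look at it before handing in.

Run:
```python
import cv2,numpy as np
a=cv2.imread("pics/s1.png")[215:340,205:305];b=cv2.imread("pics/s7.png")[215:340,205:305]
cv2.imwrite("pics/z18.png",cv2.resize(np.hstack([a,b]),None,fx=4,fy=4))
```

```text
(no output)
```

View pics/z18.png

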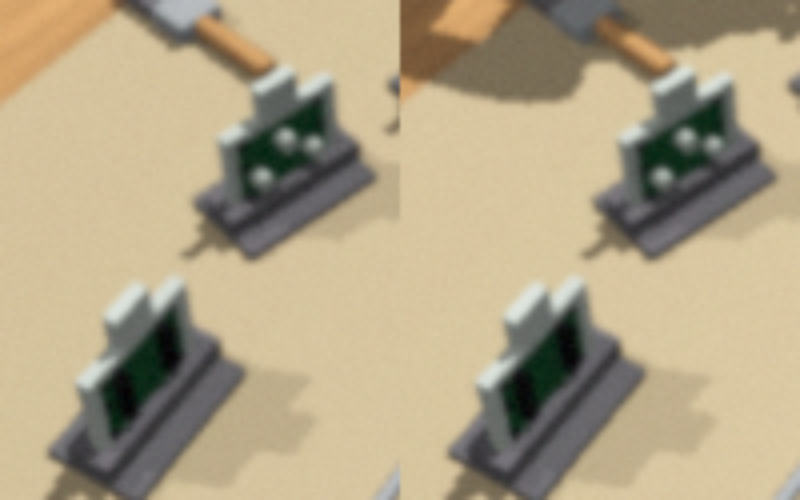

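Neither board has moved; only the arm's shadow changed. Handing in.

```bash
python3 -c "
from station import manip
s=manip.observe();print(s['clock'],abs(s['qd']).max(),s['gripper_width']);print(manip.finish_job())"
```

```text
8.225 0.0017088409839664815 0.10724756446967655
the job is handed in; nothing more can be done
None
```

I took the socket board by its tab, lifted it out of its stand and held it to the inspection camera, component side to the lens and tab up. I handed in at 8.2 s of the 38 s allowed; no verdict was reported.

My last checks before handing in:
- **Position:** by the robot's pose reading, the board centre was within about 1 mm and 0.2° of the target 120 mm out from the lens. The frame corners in the scene view lay within about 1 px (2–3 mm) of where they should be.
- **Lens measurement:** the lens and ring outlines I had predicted matched the wrist picture to about 2 mm.
- **Grip and stillness:** the gripper held at an opening of 0.107. Joint speeds were below 0.002 rad/s, and the wrist force showed only the board's weight.
- **Other boards:** the pixel check flagged 41 changed pixels at the caps board. Viewed side by side, only the arm's shadow had changed, and neither board had moved.

No check failed.

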